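Shut the punch case: flap first, then lid

TASK

Close up the open blue punch case: first push the upright metal retaining flap all the way down over the punches, then push the hinged lid fully shut over it without slamming it. Fingertip pushes are enough and nothing has to be gripped; do not lift the case or push it about, and leave the rivet jar and the steel dapping block beside it where they are and the punches inside it.

Things in the scene. Friction and masses are not known exactly. Their poses are not given: they have to be found in the camera images.
- punch_case: blue sheet-steel case standing loose on the bench on rubber feet, 160 x 200 x 65 mm (its x, y, z), about 3 kg. Origin: centre of its underside. Its x axis points from the front wall (latch side, the flap) to the back wall (lid hinge); y along the hinges; z up. Walls 4 mm thick, open top with the rim at z = 65 mm
- case_lid (a joint): lid hinge angle, rad: 0 = fully shut, pi/2 = lid upright, stop at 1.85 (leaning back). The stiff hinge keeps the lid where it is left; about 3 N at its free edge moves it. The lid is a blue cover 168 mm long from the hinge line, 208 mm wide, with a skirt 20 mm deep; its outer face lies 20 mm outside the plane through the hinge line (shut: 86 mm above the bench; upright: 20 mm behind the hinge line)
- case_flap (a joint): flap hinge angle, rad: 0 = folded flat down into the case (10 mm below its rim), pi/2 = upright, stop at 1.75 (leaning outwards to the front). The stiff hinge keeps it where it is left; 1 to 2 N near its free edge moves it. The flap is a bare aluminium plate with three grey inlays, 93 mm long from the hinge line, 176 mm wide, 3 mm thick (6 mm at the rolled free edge); it folds towards the back of the case
- lid_hinge (a point): middle of the lid's hinge line, at (80, 0, 66) mm in the case's frame; the line runs along the case's y
- flap_hinge (a point): middle of the flap's hinge line, just inside the front wall, at (-72.5, 0, 55) mm in the case's frame; the line runs along the case's y
- lid_edge (a point): middle of the lid's free edge, on its outer face (168 mm from the hinge line)
- flap_edge (a point): middle of the flap's free edge (93 mm from the hinge line)
- punch_a: steel dapping punch lying loose on the floor of the case, 18 x 72 x 18 mm; origin under its middle
- punch_b: thinner steel dapping punch lying loose on the floor of the case, 14 x 70 x 14 mm; origin under its middle
- rivet_jar: small glass jar of rivets with a dark lid, 58 mm across, 64 mm high, standing loose beside the case; origin: centre of its underside
- dap_block: steel dapping block, a 50 mm cube with round hollows, standing loose beside the case; origin: centre of its underside

How it is judged:
By the outcome, as a careful person would: the job done as asked, in the order asked, and still so for the second after the job is handed in, with the robot touching nothing.
It also fails if it takes over 54 s, if anything falls off the work surface, if the arm or the gripper's body presses on something with over 40 N, if the wrist force passes 120 N, or if a joint passes its speed limit or range.

ROBOT

A 6-joint arm with a two-finger parallel gripper is mounted at the origin on a cart in front of the work surface, level with it; the furniture and walls round the work are solid. World frame = base frame: x ahead of the robot, y to its left, z up, the work surface at z = 0. Lengths are in m, angles in rad, forces in N, time in s.
With the tool pointing down it reaches from about 0.3 to 0.825 m from the base axis. Payload 5.4 kg.
Tool frame: the origin (TCP) lies at the very end of the fingers, on their centre line; the grasp point (between the pads) lies env.pinch_z behind it (env.pinch_z is the distance from the TCP to the grasp point, in m); z points along the fingers, y is the direction in which the jaws open and shut (so a half turn about z gives the same grasp; the last joint's range is limited). The gripper opens to 92 mm and grips with 3 to 60 N. Pads are 20 mm wide; open, the fingers measure 128 mm over their backs; the gripper's body (75 mm by 189 mm) begins 69 mm behind the grasp point.
Start: joints at [0.912, 0.158, 1.597, -0, 1.386, -0.21], TCP at [0.249, 0.518, 0.18] pointing down, gripper open.
Joint ranges: [-2.91, 2.91], [-0.94, 2.29], [0.18, 2.7], [-1.29, 4.43], [0.17, 2.64], [-3, 3]. Speed limits (rad/s): [2.57, 2.57, 3.14, 3.14, 3.14, 3.14].

INTERFACE

Orientations are given as a unit quaternion [w, x, y, z].
In Python, from bench import env gives the robot as it stands.
- The arm moves only by the shell command python3 -m pendant 'ROWS' [OPENING] [FORCE]. ROWS is text: rows parted by semicolons, each of 4 numbers parted by spaces: the shift along the tool's x, y, z in units of 50 mm (1.0 is 50 mm), then the turn about the tool's z in units of 5 degrees (1.0 is 5 degrees). A call has 1 to 20 rows; each row is the pose to reach, as a shift and turn from the pose commanded when the call began, along the tool's axes at that moment; what a row does not reach only later rows make up. A row lasts 1/8 s, in which the tool goes at most 62.5 mm and 10.7 degrees, less where a joint would pass 70% of its speed; a pose out of reach is approached as far as the arm can. A call with a gripper value outside its range is refused whole. OPENING is the finger opening in mm, from 0 to 91.9, set as the call begins (- or left out, the last holds). The fingers move at their own pace and stop on an object; FORCE is the grip in N (left out, the last holds). Time passes only in rows, so rows that repeat a pose let the fingers close. It gives the time, the measured TCP pose, the force and the opening at its end, in the units of the state.
- env.get_obs(): the state, without advancing time (a new reading comes with each control period).
- env.snapshot(name): name is "scene" or "top" or "wrist"; returns the picture (400x640x3 uint8, red, green, blue); there is no depth.
- env.calibration(name): a dict with "intrinsics" (3x3 intrinsics, pixels), "k1" (the pictures are not rectified: a ray, as slopes to the right and down, at radius r is drawn at 1 + k1 r^2 times it, then the intrinsics apply), "rvec" (rotation vector, rad) and "tvec" (3), from world to camera coordinates, as OpenCV has them; the wrist camera has in their place "hand_eye" (4x4, takes a point from camera to tool coordinates, whose origin is the TCP and whose axes are the flange's). Camera axes: x right, y down, z forward; pixel columns grow to the right and rows downward; lengths in m; the calibration is good to about 2 mm. A picture is of the moment at which its call begins: read the wrist's pose just before it. calibration takes no time and is no camera call.
- env.sign_off(): hands the job in, once; it reports no verdict.
The state is a dict: "t": time; "q": joint angles; "dq": joint speeds; "joint_torque": joint torques, N m; "tcp_pos": TCP position; "tool_rot": TCP orientation; "contact_force": force on the tool from outside, world axes, zero at the start; "moment": the same for the moment, N m; "width": opening from 0.0 (shut) to 1.0 (fully open).
Only numpy, scipy, OpenCV 4.12 (cv2) and the standard library are available. Lean on these libraries where they do the work, as an engineer would, in place of code of your own. Each camera call takes 0.05 s, during which the arm holds its last target. There are 200 camera calls.

## Working session

There is one attempt and no reset: what is moved stays moved. The work goes in short steps, Python scripts to look and compute and a shell command to move; the robot and the scene stay as the last step left them, time stands still between calls to the robot, and variables do not carry over. Pictures are saved under pics/ and viewed, about 8 in all and at most 12, crops included, and the job is handed in when it is done.

```bash
ls; mkdir -p pics; python3 - <<'E'
from bench import env
import cv2,numpy as np
for n in("scene","top"):
    cv2.imwrite(f"pics/{n}0.png",env.snapshot(n)[:,:,::-1]); c=env.calibration(n); print(n,c)
o=env.get_obs();print(o,env.pinch_z);print(env.calibration("wrist"))
a=cv2.imread("pics/scene0.png");b=cv2.imread("pics/top0.png")
E
```

```text
pics
scene {'intrinsics': array([[436.56861911,   0.        , 317.91436829],
       [  0.        , 436.56861911, 204.72526093],
       [  0.        ,   0.        ,   1.        ]]), 'k1': 0.03864936929612029, 'rvec': array([ 2.36729806, -0.57870088,  0.23421906]), 'tvec': array([-0.48942085,  0.22769952,  0.93989377])}
top {'intrinsics': array([[383.96949302,   0.        , 320.72459465],
       [  0.        , 383.96949302, 197.28828314],
       [  0.        ,   0.        ,   1.        ]]), 'k1': -0.06274059785063194, 'rvec': array([ 2.17929551, -2.20908421, -0.00538529]), 'tvec': array([-0.00847109,  0.53853777,  0.93712969])}
{'t': 0.1, 'q': array([ 9.11907835e-01,  1.58977527e-01,  1.59806355e+00, -2.34264208e-05,
        1.38622458e+00, -2.10082403e-01]), 'dq': array([-0.00167694, -0.00114865, -0.00387969, -0.00203089, -0.00183085,
        0.00026426]), 'joint_torque': array([-6.02370383e-04, -3.86502206e+01, -3.22960746e+01,  7.02827959e-02,
        3.38816224e-02, -3.71550573e-05]), 'tcp_pos': array([0.24912045, 0.51755111, 0.17924363]), 'tool_rot': array([-3.41676473e-04,  2.22522230e-01,  9.74927257e-01, -7.63623861e-04]), 'contact_force': array([ 0.23516632,  1.16474528, -0.96811557]), 'moment': array([0.00898797, 0.02093718, 0.01935098]), 'width': 0.9987955596815865} 0.0187
{'intrinsics': array([[290.80115332,   0.        , 313.08281707],
       [  0.        , 290.80115332, 202.35686099],
       [  0.        ,   0.        ,   1.        ]]), 'k1': -0.033356749994652865, 'hand_eye': array([[-4.81572089e-04, -9.57846838e-01, -2.87278964e-01,
         8.16728618e-02],
       [ 9.99999735e-01, -6.18338280e-04,  3.85344629e-04,
        -6.48241338e-04],
       [-5.46736715e-04, -2.87278702e-01,  9.57846881e-01,
        -2.04712411e-01],
       [ 0.00000000e+00,  0.00000000e+00,  0.00000000e+00,
         1.00000000e+00]])}
```

View pics/scene0.png

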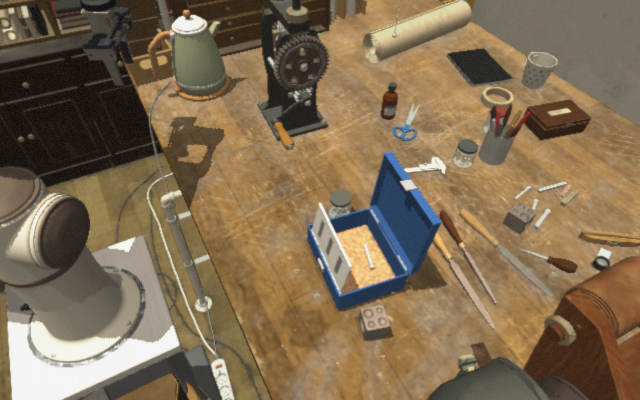

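View pics/top0.png

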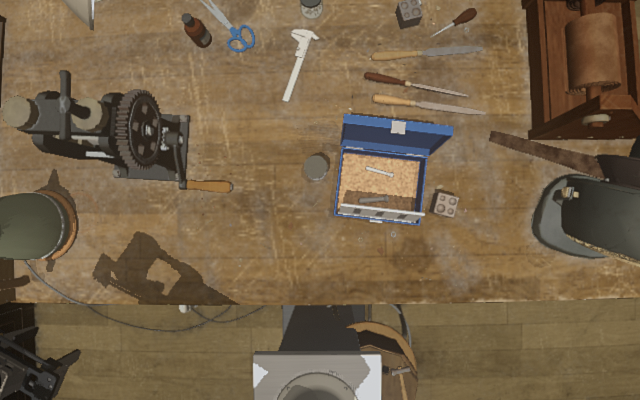

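The scene view shows the blue case around (370,250), with the flap upright at its front, (335,250), and the lid open at (410,205). The jar is at (340,203) and the block at (375,320). The top view shows the case around (380,185), with the jar at (316,166) and the block at (446,204).

I'll enlarge both views to get corner pixels.

```bash
python3 - <<'E'
import cv2,numpy as np
a=cv2.imread("pics/scene0.png")[145:345,295:445];b=cv2.imread("pics/top0.png")[105:235,290:470]
A=cv2.resize(a,None,fx=3,fy=3,interpolation=cv2.INTER_CUBIC)
cv2.imwrite("pics/c1.png",A)
cv2.imwrite("pics/c2.png",cv2.resize(b,None,fx=4,fy=4,interpolation=cv2.INTER_CUBIC))
E
```

```text
(no output)
```

View pics/c1.png

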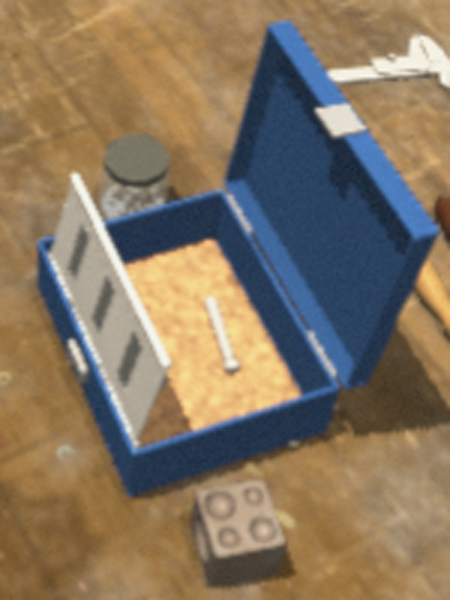

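View pics/c2.png

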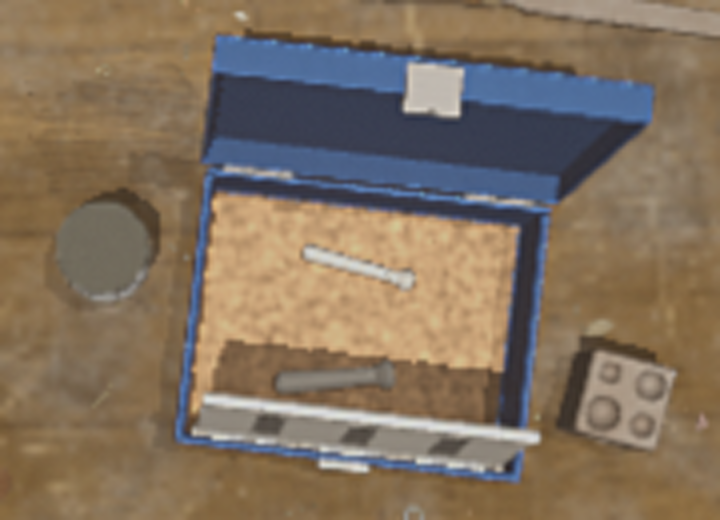

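Close up, the case rim corners in the enlarged top view (c2) are at about (178,440), (520,478), (207,172) and (549,207). The flap edge runs (203,397)–(539,437) and the lid edge (215,37)–(653,87). In the enlarged scene view (c1) the flap edge runs (75,177)–(167,362) and the lid edge (283,23)–(435,235).

```bash
cat >h.py <<'E'
import numpy as np,cv2
from bench import env
from scipy.spatial.transform import Rotation as R
def ray(n,px):
    c=env.calibration(n);K=c["intrinsics"];d=np.array([(px[0]-K[0,2])/K[0,0],(px[1]-K[1,2])/K[1,1]])
    s=d.copy()
    for _ in range(10): s=d/(1+c["k1"]*(s@s))
    Rm=R.from_rotvec(c["rvec"]).as_matrix();return -Rm.T@c["tvec"],Rm.T@np.array([s[0],s[1],1])
def plane(n,px,z):
    o,d=ray(n,px);return o+d*(z-o[2])/d[2]
def tri(p1,p2):
    o1,d1=ray("scene",p1);o2,d2=ray("top",p2)
    t=np.linalg.lstsq(np.c_[d1,-d2],o2-o1,rcond=None)[0]
    a,b=o1+t[0]*d1,o2+t[1]*d2;return (a+b)/2,np.linalg.norm(a-b)
S=lambda u,v:(295+(u+.5)/3-.5,145+(v+.5)/3-.5)
T=lambda u,v:(290+(u+.5)/4-.5,105+(v+.5)/4-.5)
E
python3 - <<'E'
from h import *
np.set_printoptions(precision=4,suppress=True)
fl,fr,bl,br=[plane("top",T(*p),.065) for p in((178,440),(520,478),(207,172),(549,207))]
sfl,sfr=[plane("scene",S(*p),.065) for p in((40,243),(131,452))]
print(fl,fr,bl,br,"scene",sfl,sfr)
print(np.linalg.norm(fl-fr),np.linalg.norm(bl-br),np.linalg.norm(fl-bl),np.linalg.norm(fr-br))
C=(fl+fr+bl+br)/4;yv=fl-fr+bl-br;th=np.arctan2(-yv[0],yv[1]);print("C",C,"yaw",np.degrees(th))
Rz=np.array([[np.cos(th),np.sin(th),0],[-np.sin(th),np.cos(th),0],[0,0,1]]);C[2]=0
for n,a,b in(("flapL",(75,175),(203,398)),("flapR",(167,363),(539,438)),("lidL",(283,23),(215,37)),("lidR",(435,235),(653,87))):
    P,e=tri(S(*a),T(*b));print(n,P,e,"case frame",Rz@(P-C))
print("jar",plane("top",T(105,246),.064),"blk",plane("top",T(627,395),.05))
print(R.from_quat(env.get_obs()["tool_rot"],scalar_first=True).as_matrix())
E
```

```text
[ 0.4966 -0.0478  0.065 ] [ 0.4722 -0.2436  0.065 ] [ 0.6511 -0.0668  0.065 ] [ 0.6278 -0.2635  0.065 ] scene [ 0.4985 -0.0522  0.065 ] [ 0.4715 -0.2433  0.065 ]
0.1973261333024302 0.19809537515945203 0.1556357480469109 0.15690559752203745
C [ 0.5619 -0.1554  0.065 ] yaw -6.922799490295999
flapL [ 0.5213 -0.0616  0.1426] 0.002928203405128059 case frame [-0.0516  0.0883  0.1426]
flapR [ 0.4974 -0.2358  0.1467] 0.0013826933462067574 case frame [-0.0544 -0.0875  0.1467]
lidL [ 0.6896 -0.0669  0.2272] 0.0017190640444736162 case frame [0.1161 0.1033 0.2272]
lidR [ 0.6633 -0.2739  0.2271] 0.0002479748061515685 case frame [ 0.115  -0.1053  0.2271]
jar [ 0.6092 -0.0072  0.064 ] blk [ 0.519  -0.3105  0.05  ]
[[-0.901   0.4339 -0.001 ]
 [ 0.4339  0.901  -0.0013]
 [ 0.0003 -0.0016 -1.    ]]
```

The case centre is at (0.562, −0.155) with yaw −6.9°. The flap is at about 78° and the lid at about 95°. I'll close the fingers and go to 20 mm in front of the flap, at case x = −100 mm, with tool y along the case's y.

```bash
cat >>h.py <<'E'
np.set_printoptions(precision=4,suppress=True)
C=np.array([.5619,-.1554,0]);th=np.radians(-6.92)
Rc=R.from_euler("z",th).as_matrix()
def status():
    o=env.get_obs();Rt=R.from_quat(o["tool_rot"],scalar_first=True).as_matrix()
    print("t",o["t"],"case-frame TCP mm",1e3*Rc.T@(o["tcp_pos"]-C),"F case",Rc.T@o["contact_force"],"w",o["width"])
    print("tool axes in case",(Rc.T@Rt)[:2,:2].ravel())
E
python3 -m pendant '-0.2 -0.2 0 -0.2; -0.6 -0.6 0 -0.5; -1.2 -1.3 0 -0.9; -1.9 -2.0 0 -1.3; -2.6 -2.7 0 -1.7; -3.3 -3.5 0 -2.1; -4.0 -4.2 0 -2.5; -4.8 -5.0 0 -2.9; -5.6 -5.9 0 -3.3; -6.4 -6.7 0 -3.6; -7.1 -7.5 0 -3.76; -7.8 -8.2 0 -3.76; -8.4 -8.8 0.2 -3.76; -8.9 -9.3 0.4 -3.76; -9.3 -9.8 0.6 -3.76; -9.58 -10.06 0.78 -3.76; -9.58 -10.06 0.78 -3.76; -9.58 -10.06 0.78 -3.76; -9.58 -10.06 0.78 -3.76' 0 10
python3 -c "
from h import *
status()
cv2.imwrite('pics/w1.png',env.snapshot('wrist')[:,:,::-1])"
```

```text
t: 2.48
tcp_pos: [0.4629, -0.1423, 0.1415]
tool_rot: [0.0, 0.06, 0.998, -0.0]
contact_force: [0.6, 0.7, 0.6]
width: 0.005
t 2.475 case-frame TCP mm [-99.8728   1.1099 141.5363] F case [0.4979 0.8074 0.6247] w 0.0054238405322078066
tool axes in case [-1.     -0.0011 -0.0011  1.    ]
```

View pics/w1.png

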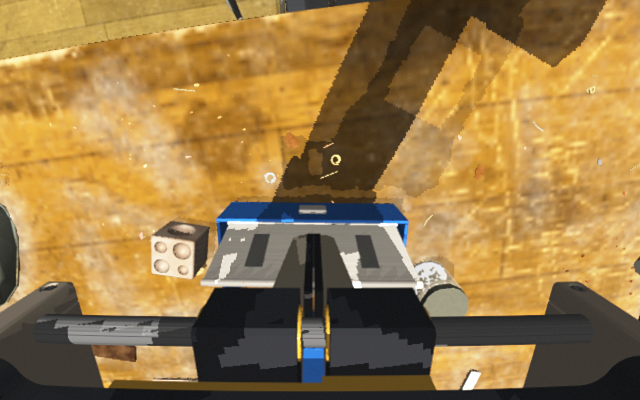

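The fingers are shut, centred and square in front of the flap: the flap face fills about (205–415, 225–285), the block is at (180,250) and the jar at (440,290). Next I push the flap along its arc.

```bash
python3 -m pendant '-0.2 0 0.1 0; -0.4 0 0.16 0; -0.55 0 0.16 0; -0.65 0 0.16 0; -0.77 0 0.19 0; -0.89 0 0.23 0; -1.0 0 0.27 0; -1.1 0 0.33 0; -1.21 0 0.39 0; -1.31 0 0.45 0; -1.4 0 0.53 0; -1.49 0 0.61 0; -1.57 0 0.70 0; -1.57 0 0.70 0'
python3 -c "
from h import *
status()
cv2.imwrite('pics/s2.png',cv2.resize(env.snapshot('scene')[145:345,270:470,::-1],None,fx=3,fy=3))"
```

```text
t: 4.28
tcp_pos: [0.5406, -0.1523, 0.1055]
tool_rot: [-0.0, 0.06, 0.998, 0.0]
contact_force: [-0.4, -0.0, -0.1]
width: 0.0
t 4.275 case-frame TCP mm [-21.4937   0.5049 105.547 ] F case [-0.3618 -0.0814 -0.0869] w 0.00021755316832123019
tool axes in case [-1.     -0.0002 -0.0002  1.    ]
```

View pics/s2.png

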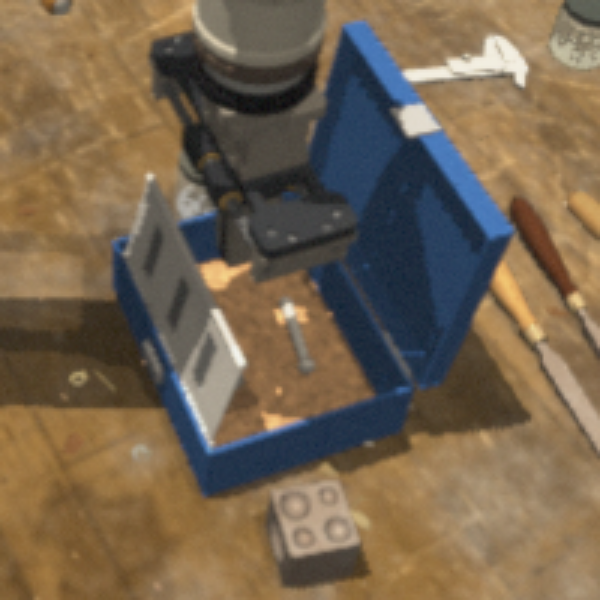

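The picture shows the gripper at (290,230) above the case, yet the flap edge is still at (150,178)–(243,363), unmoved, and the force is near zero. That contradicts the commanded path, so I'll look again from the wrist and top views before moving.

```bash
python3 - <<'E'
from h import *
status()
def proj(n,P):
    c=env.calibration(n);K=c["intrinsics"];p=R.from_rotvec(c["rvec"]).as_matrix()@P+c["tvec"];s=p[:2]/p[2];s=s*(1+c["k1"]*(s@s));return K[:2,:2]@s+K[:2,2]
P=env.get_obs()["tcp_pos"]
a=proj("scene",P);print("scene tip in s2",(a-[270,145])*3)
ims=[env.snapshot(n)[:,:,::-1] for n in("wrist","top","scene")]
cv2.imwrite("pics/m3.png",np.vstack([ims[0][:,60:580],0*ims[0][:5,60:580],cv2.resize(ims[1][105:235,290:470],(260,188)) .repeat(1,0) if 0 else np.hstack([cv2.resize(ims[1][105:235,290:470],(260,188)),cv2.resize(ims[2][170:300,300:480],(260,188))])]))
E
```

```text
t 4.325 case-frame TCP mm [-21.4825   0.4731 105.8345] F case [-0.479  -0.4042  0.3472] w 0.00781261186908224
tool axes in case [-1.     -0.0002 -0.0002  1.    ]
scene tip in s2 [228.9265 282.9354]
```

View pics/m3.png

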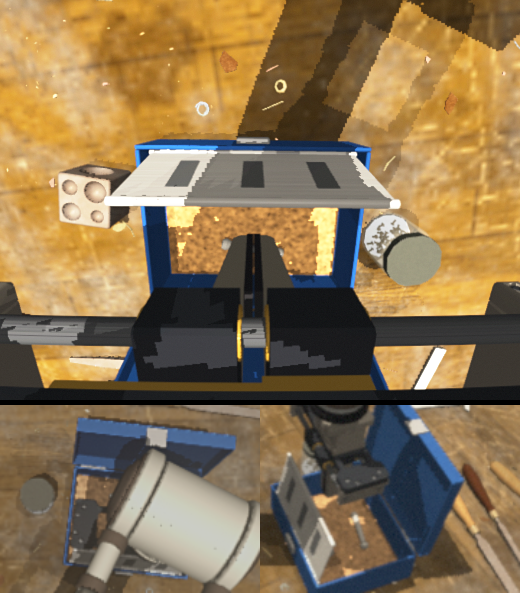

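The wrist view (upper panel) confirms it: the fingers, tip near (252,235), are behind the upright flap, whose edge is at row 203. The predicted tip pixel in s2, (229,283), shows bare cork. The tip seems to end higher than I assumed, so I'll mark the TCP axis in an enlarged view.

```bash
cat >>h.py <<'E'
def proj(n,P):
    c=env.calibration(n);K=c["intrinsics"];p=R.from_rotvec(c["rvec"]).as_matrix()@P+c["tvec"];s=p[:2]/p[2];s=s*(1+c["k1"]*(s@s));return K[:2,:2]@s+K[:2,2]
def view(name,x0,y0,w,h,f,zs=(0,)):
    im=cv2.resize(env.snapshot("scene")[y0:y0+h,x0:x0+w,::-1],None,fx=f,fy=f,interpolation=cv2.INTER_CUBIC)
    P=env.get_obs()["tcp_pos"]
    for z in zs:
        u=(proj("scene",P+[0,0,z])-[x0,y0]+.5)*f
        cv2.drawMarker(im,tuple(int(v) for v in u),(0,0,255),0,10,1)
    cv2.imwrite(name,im)
E
python3 -c "
from h import *
view('pics/s4.png',310,150,90,110,6,(0,.0187,.05,.088))"
```

```text
(no output)
```

View pics/s4.png

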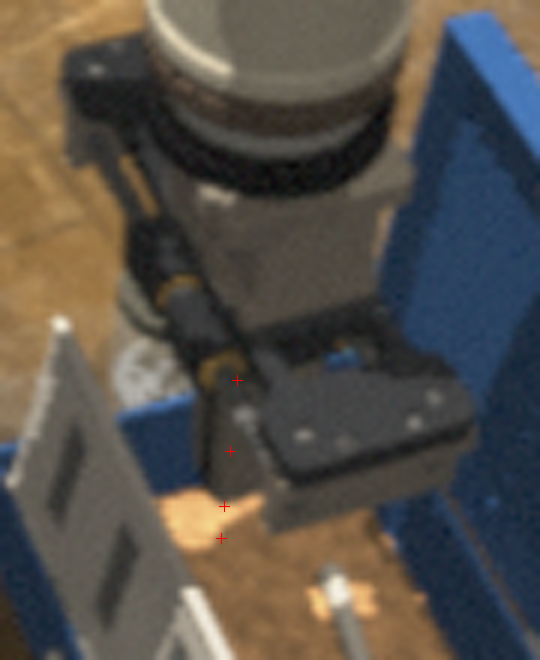

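The red crosses mark the reported TCP at (221,538), then 18.7, 50 and 88 mm above it. The visible finger ends at about row 500, so the fingers really stop about 20 mm short of the reported TCP. My pass went over the flap without touching it, which fits the zero force. I'll go back over to the front and repeat the pass 22 mm lower, checking the force early.

```bash
python3 -m pendant '0 0 -0.3 0; 0 0 -0.7 0; 0 0 -1 0; 0.3 0 -1 0; 0.7 0 -1 0; 1.1 0 -1 0; 1.5 0 -1 0; 1.7 0 -0.9 0; 1.7 0 -0.6 0; 1.7 0 -0.3 0; 1.7 0 -0.1 0; 1.4 0 -0.1 0; 1.15 0 -0.1 0; 0.92 0 -0.1 0; 0.8 0 -0.08 0; 0.69 0 -0.04 0; 0.57 0 0.0 0; 0.57 0 0.0 0'
python3 -c "
from h import *
status()
view('pics/s5.png',290,145,150,150,4,(0,.022))"
```

```text
t: 6.78
tcp_pos: [0.5127, -0.149, 0.106]
tool_rot: [0.0, 0.06, 0.998, 0.0]
contact_force: [0.4, 0.0, -0.0]
width: 0.006
t 6.775 case-frame TCP mm [-49.6047   0.3979 105.9798] F case [ 0.405   0.0548 -0.0385] w 0.005913526677538683
tool axes in case [-1.     -0.0002 -0.0002  1.    ]
```

View pics/s5.png

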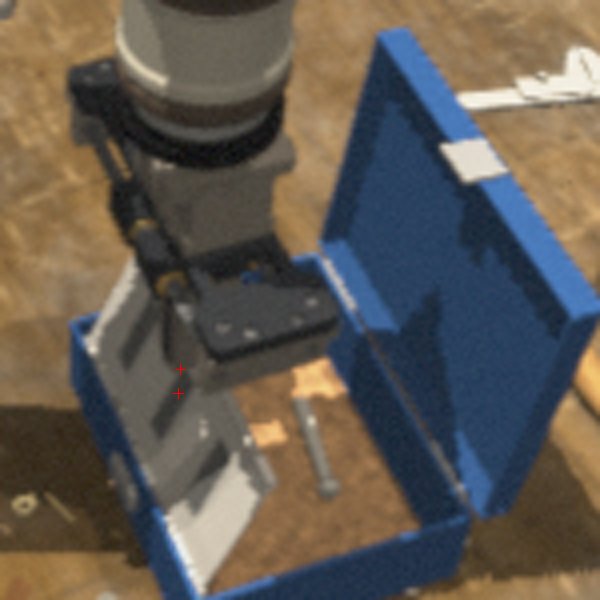

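The flap is following now. Its edge has moved to (135,260)–(270,480), with the finger in front of it. I'll continue the arc to near 5°.

```bash
python3 -m pendant '-0.1 0 0.06 0; -0.21 0 0.12 0; -0.31 0 0.19 0; -0.4 0 0.27 0; -0.49 0 0.35 0; -0.57 0 0.44 0; -0.64 0 0.54 0; -0.71 0 0.64 0; -0.77 0 0.74 0; -0.82 0 0.85 0; -0.86 0 0.96 0; -0.9 0 1.08 0; -0.92 0 1.16 0; -0.93 0 1.23 0; -0.94 0 1.3 0; -0.94 0 1.3 0'
python3 -c "
from h import *
status()"
```

```text
t: 8.82
tcp_pos: [0.5587, -0.1545, 0.0407]
tool_rot: [-0.0, 0.06, 0.998, 0.0]
contact_force: [-0.1, 0.7, -0.6]
width: 0.006
t 8.825 case-frame TCP mm [-3.2352  0.5019 40.6793] F case [-0.1634  0.6496 -0.6247] w 0.005639185700888534
tool axes in case [-1.     -0.0001 -0.0001  1.    ]
```

```bash
python3 -m pendant '0 0 0.06 0; 0 0 0.12 0; 0 0 0.12 0'
python3 -c "
from h import *
status()"
python3 -m pendant '0 0 0.05 0; 0 0 0.1 0; 0 0 0.1 0'
python3 -c "
from h import *
status()"
```

```text
t: 9.2
tcp_pos: [0.5588, -0.1546, 0.0348]
tool_rot: [-0.0, 0.06, 0.998, 0.0]
contact_force: [-0.3, 0.5, -0.8]
width: 0.006
t 9.2 case-frame TCP mm [-3.1342  0.4627 34.7668] F case [-0.3379  0.481  -0.7736] w 0.00601469367367064
tool axes in case [-1.     -0.0001 -0.0001  1.    ]
t: 9.57
tcp_pos: [0.5589, -0.1546, 0.0298]
tool_rot: [-0.0, 0.06, 0.998, 0.0]
contact_force: [-0.4, -0.2, -0.0]
width: 0.003
t 9.575 case-frame TCP mm [-3.0548  0.4217 29.8378] F case [-0.3331 -0.2025 -0.0359] w 0.0033706604837431516
tool axes in case [-1.     -0.0001 -0.0001  1.    ]
```

```bash
for i in 1; do python3 -m pendant '0 0 0.04 0; 0 0 0.04 0'; python3 -m pendant '0 0 0.04 0; 0 0 0.04 0';  python3 -m pendant '0 0 0.04 0; 0 0 0.04 0'; done | grep -E "pos|force"
python3 -c "
from h import *
status()
cv2.imwrite('pics/m6.png',np.vstack([env.snapshot('wrist')[80:380,60:580,::-1],cv2.resize(env.snapshot('scene')[180:330,290:450,::-1],(520,488))[:290]]))"
```

```text
tcp_pos: [0.559, -0.1546, 0.0279]
contact_force: [-0.2, 0.7, 0.5]
tcp_pos: [0.559, -0.1546, 0.0259]
contact_force: [-0.0, -0.3, 0.8]
tcp_pos: [0.559, -0.1546, 0.0239]
contact_force: [0.0, 0.1, 0.4]
t 10.325 case-frame TCP mm [-2.96    0.4143 23.9258] F case [0.0338 0.056  0.3783] w 0.0063591617720557955
tool axes in case [-1.     -0.0001 -0.0001  1.    ]
```

View pics/m6.png

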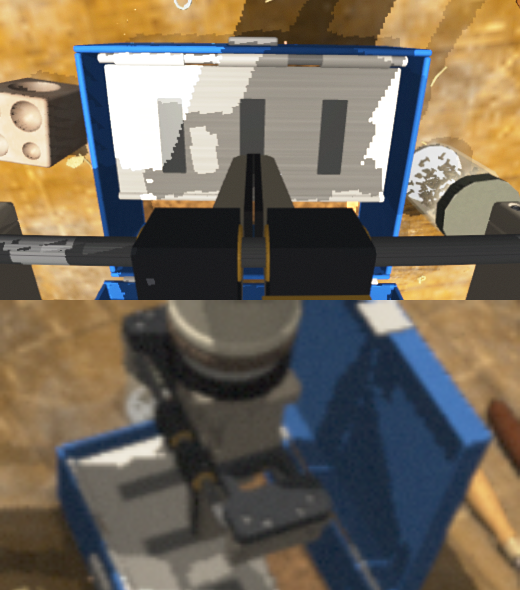

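The wrist panel shows the flap nearly flat inside the case, with its free edge at row 200 of the panel (280 of the full picture), which puts it at about 3°. The finger offset is therefore closer to 33 mm. I'll continue in small steps until the stop can be felt.

```bash
(python3 -m pendant '0 0 0.04 0; 0 0 0.04 0'; python3 -m pendant '0 0 0.04 0; 0 0 0.04 0') | grep -E "pos|force"; python3 -m pendant '0 0 0.04 0; 0 0 0.04 0'
```

```text
tcp_pos: [0.5592, -0.1547, 0.0223]
contact_force: [-1.5, 1.5, 3.6]
tcp_pos: [0.5593, -0.1547, 0.0222]
contact_force: [-6.6, 2.1, 15.0]
t: 11.18
tcp_pos: [0.5594, -0.1548, 0.022]
tool_rot: [-0.0, 0.06, 0.998, -0.0]
contact_force: [-10.9, 5.0, 26.7]
width: 0.004
```

At TCP z = 22 mm the force rose sharply to 27 N, so the flap is on its stop. The real fingertip is therefore about 34 mm above the reported TCP. Next I lift straight up, go over the lid and come down behind it.

```bash
python3 -m pendant '0 0 -0.1 0; 0 0 -0.3 0; 0 0 -0.7 0; 0 0 -1.3 0; 0 0 -2 0; 0 0 -2.7 0; 0 0 -3.4 0; 0 0 -3.9 0; 0 0 -4.2 0; -0.2 0 -4.3 0; -0.6 0 -4.3 0; -1.1 0 -4.3 0; -1.6 0 -4.3 0; -2.1 0 -4.3 0; -2.6 0 -4.3 0; -2.9 0 -4.3 0; -3.0 0 -4.3 0; -3.0 0 -4.3 0; -3.0 0 -4.3 0'
python3 -c "
from h import *
status()
im=env.snapshot('scene');cv2.imwrite('pics/s7.png',cv2.resize(im[130:330,280:480,::-1],None,fx=2.9,fy=2.9))"
```

```text
t: 13.55
tcp_pos: [0.7076, -0.1726, 0.233]
tool_rot: [-0.0, 0.06, 0.998, 0.0]
contact_force: [-0.2, -0.1, 0.5]
width: 0.009
t 13.55 case-frame TCP mm [146.7339   0.4516 233.0123] F case [-0.1614 -0.1152  0.4997] w 0.00863647887970034
tool axes in case [-1. -0. -0.  1.]
```

```bash
python3 -m pendant '0 0 0.2 0; 0 0 0.6 0; 0 0 1.0 0; 0 0 1.16 0; 0 0 1.16 0; 0 0 1.16 0'
python3 -c "
from h import *
status()
view('pics/s8.png',285,130,170,190,3,(0,.034))"
```

```text
t: 14.35
tcp_pos: [0.7085, -0.1729, 0.176]
tool_rot: [0.001, 0.06, 0.998, -0.0]
contact_force: [-0.5, -0.8, 0.2]
width: 0.006
t 14.35 case-frame TCP mm [147.6435   0.2919 175.9765] F case [-0.3903 -0.8788  0.2051] w 0.0062210356946139226
tool axes in case [-1.     -0.0001 -0.0001  1.    ]
```

View pics/s8.png

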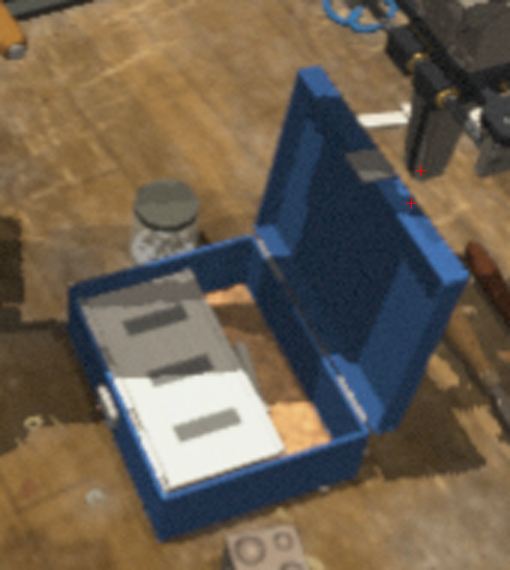

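The flap lies flat in the case, a grey plate at (80–280, 275–485). The finger is behind the lid with its tip at about (420,178), near the +34 mm marker. I'll go 10 mm lower and push the lid forward along its arc.

```bash
python3 -m pendant '0.15 0 0.1 0; 0.35 0 0.2 0; 0.5 0 0.2 0; 0.68 0 0.18 0; 0.86 0 0.16 0; 1.04 0 0.14 0; 1.22 0 0.13 0; 1.4 0 0.15 0; 1.58 0 0.17 0; 1.75 0 0.2 0; 1.92 0 0.24 0; 1.92 0 0.24 0'
python3 -c "
from h import *
status()
im=env.snapshot('top');cv2.imwrite('pics/t9.png',im[:,:,::-1])
im=env.snapshot('scene');cv2.imwrite('pics/s9.png',im[:,:,::-1])
hsv=cv2.cvtColor(im,cv2.COLOR_RGB2HSV);m=cv2.inRange(hsv,(105,120,40),(125,255,255));m[:140]=0;m[:,:290]=0;m[:,470:]=0;print(cv2.boundingRect(m))
a=cv2.imread('pics/scene0.png');h=cv2.inRange(cv2.cvtColor(a,cv2.COLOR_BGR2HSV),(105,120,40),(125,255,255));h[:140]=0;h[:,:290]=0;h[:,470:]=0;print(cv2.boundingRect(h))"
```

```text
t: 15.9
tcp_pos: [0.6114, -0.1613, 0.1627]
tool_rot: [-0.001, 0.06, 0.998, -0.0]
contact_force: [-0.8, -0.7, -0.5]
width: 0.003
t 15.9 case-frame TCP mm [ 49.8856   0.0749 162.749 ] F case [-0.7073 -0.7935 -0.4796] w 0.002710960982020145
tool axes in case [-1.      0.0001  0.0001  1.    ]
(309, 165, 107, 144)
(308, 153, 133, 156)
```

The blue outline has shrunk (right edge 441 to 416, top 153 to 165), so the lid is following. I'll compare it with the predicted outline to get the angle, then continue.

```bash
cat >>h.py <<'E'
def lid(im):
    m=cv2.inRange(cv2.cvtColor(im,cv2.COLOR_RGB2HSV),(105,120,40),(125,255,255));m[:140]=0;m[:,:290]=0;m[:,470:]=0
    x,y,w,h=cv2.boundingRect(m);print("blue: right",x+w,"top",y,"left",x,"bottom",y+h)
    for a in (95,80,70,60,50,40,30,20,10,5,0):
        r=np.radians(a);e=np.array([-np.cos(r),np.sin(r)]);n=np.array([np.sin(r),np.cos(r)])
        q=np.array([proj("scene",C+Rc@np.array([.08+k[0],yy,.066+k[1]])) for k in(168e-3*e+.02*n,168e-3*e,.02*n,0*n) for yy in(-.104,.104)])
        print(a,"right %.0f top %.0f left %.0f"%(q[:,0].max(),q[:,1].min(),q[:,0].min()))
E
python3 -c "
from h import *
lid(cv2.imread('pics/s9.png')[:,:,::-1])"
python3 -m pendant '0.12 0 0.05 0; 0.25 0 0.1 0; 0.38 0 0.15 0; 0.52 0 0.22 0; 0.65 0 0.29 0; 0.76 0 0.37 0; 0.88 0 0.46 0; 0.99 0 0.55 0; 1.1 0 0.64 0; 1.2 0 0.74 0; 1.29 0 0.85 0; 1.38 0 0.96 0; 1.46 0 1.08 0; 1.54 0 1.2 0; 1.62 0 1.32 0; 1.62 0 1.32 0'
python3 -c "
from h import *
status();lid(env.snapshot('scene'))" | head -3
```

```text
blue: right 416 top 165 left 309 bottom 309
95 right 440 top 151 left 367
80 right 419 top 154 left 362
70 right 417 top 159 left 350
60 right 416 top 165 left 338
50 right 416 top 173 left 327
40 right 415 top 182 left 318
30 right 414 top 191 left 311
20 right 413 top 199 left 305
10 right 411 top 199 left 302
5 right 411 top 200 left 302
0 right 410 top 200 left 301
t: 18.0
tcp_pos: [0.5315, -0.1513, 0.0963]
tool_rot: [-0.001, 0.06, 0.998, 0.0]
contact_force: [0.0, -0.1, 0.2]
width: 0.009
t 18.0 case-frame TCP mm [-30.6942   0.3848  96.2691] F case [ 0.0549 -0.0635  0.2378] w 0.009207766608230649
tool axes in case [-1. -0. -0.  1.]
blue: right 413 top 201 left 308 bottom 309
```

The lid tracks as intended: it was at 60° after the first push, and the outline now suggests 20–28°. From here I go slowly, with force checks near the end.

```bash
python3 -m pendant '0.04 0 0.07 0; 0.08 0 0.14 0; 0.12 0 0.21 0; 0.15 0 0.28 0; 0.17 0 0.36 0; 0.19 0 0.44 0; 0.21 0 0.5 0; 0.23 0 0.56 0; 0.25 0 0.62 0; 0.26 0 0.67 0; 0.26 0 0.67 0'
python3 -c "
from h import *
status();lid(env.snapshot('scene'))" | head -3
python3 -m pendant '0 0 0.04 0; 0 0 0.08 0; 0 0 0.12 0; 0 0 0.16 0; 0 0 0.16 0'
```

```text
t: 19.42
tcp_pos: [0.5193, -0.1498, 0.0633]
tool_rot: [-0.0, 0.06, 0.998, 0.0]
contact_force: [-0.5, 1.0, 0.1]
width: 0.004
t 19.425 case-frame TCP mm [-42.9878   0.4592  63.3197] F case [-0.567   0.9297  0.1202] w 0.0036826848059186967
tool axes in case [-1.     -0.0001 -0.0001  1.    ]
blue: right 411 top 202 left 305 bottom 309
t: 20.1
tcp_pos: [0.5194, -0.1498, 0.0553]
tool_rot: [-0.0, 0.06, 0.998, 0.0]
contact_force: [0.4, -0.6, 0.0]
width: 0.004
```

```bash
(python3 -m pendant '0 0 0.03 0; 0 0 0.06 0; 0 0 0.06 0'; python3 -m pendant '0 0 0.03 0; 0 0 0.06 0; 0 0 0.06 0') | grep -E "pos|force";  python3 -m pendant '0 0 0.03 0; 0 0 0.03 0'
python3 -c "
from h import *
lid(env.snapshot('scene'))" | head -1
```

```text
tcp_pos: [0.5194, -0.1498, 0.0524]
contact_force: [-0.0, 0.2, -0.7]
tcp_pos: [0.5196, -0.1499, 0.0517]
contact_force: [-6.2, 3.4, 14.9]
t: 21.1
tcp_pos: [0.5196, -0.1499, 0.0517]
tool_rot: [-0.0, 0.06, 0.998, -0.0]
contact_force: [-11.1, 5.5, 24.9]
width: 0.006
blue: right 410 top 202 left 304 bottom 309
```

The stop is at TCP z = 51.7 mm. Adding the 34 mm finger offset gives 86 mm, the height of the shut lid. I'll lift off, back away and check.

```bash
python3 -m pendant '0 0 -0.1 0; 0 0 -0.3 0; 0 0 -0.8 0; 0 0 -1.5 0; 0.2 0 -2.2 0; 0.6 0.3 -2.6 0; 1.2 0.9 -2.6 0; 1.8 1.7 -2.6 0; 2.2 2.6 -2.6 0; 2.5 3.5 -2.6 0; 2.6 4.4 -2.6 0; 2.6 5.2 -2.6 0; 2.6 5.8 -2.6 0; 2.6 6 -2.6 0; 2.6 6 -2.6 0; 2.6 6 -2.6 0'
python3 - <<'E'
from h import *
status();s=env.snapshot("scene");lid(s);t=env.snapshot("top")
cv2.imwrite("pics/f.png",np.hstack([cv2.resize(s[145:345,285:455,::-1],(425,500)),cv2.resize(t[105:235,290:470,::-1],(360,260)).copy() if 0 else np.vstack([cv2.resize(t[105:235,290:470,::-1],(360,260)),np.zeros((240,360,3),np.uint8)])]))
E
```

```text
t: 23.15
tcp_pos: [0.4265, 0.1627, 0.1781]
tool_rot: [-0.0, 0.061, 0.998, -0.0]
contact_force: [0.1, -1.0, 0.3]
width: 0.003
t 23.15 case-frame TCP mm [-172.7419  299.4401  178.0648] F case [ 0.1905 -0.9719  0.2866] w 0.0027785122631329684
tool axes in case [-1.     0.001  0.001  1.   ]
blue: right 410 top 202 left 304 bottom 309
95 right 440 top 151 left 367
80 right 419 top 154 left 362
70 right 417 top 159 left 350
60 right 416 top 165 left 338
50 right 416 top 173 left 327
40 right 415 top 182 left 318
30 right 414 top 191 left 311
20 right 413 top 199 left 305
10 right 411 top 199 left 302
5 right 411 top 200 left 302
0 right 410 top 200 left 301
```

View pics/f.png

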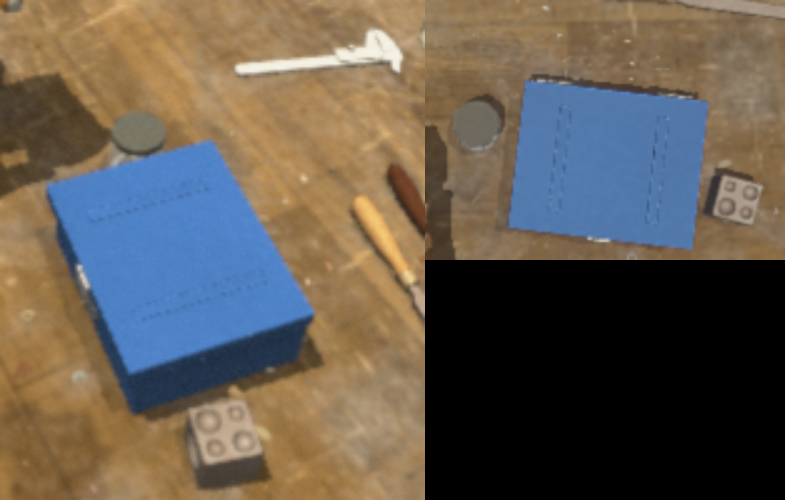

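The lid lies flat on the case in both views, and the jar and block are where they were. I'll run one numeric check of the lid corners in the top view, then hand in.

```bash
python3 - <<'E'
from h import *
t=env.snapshot("top");m=cv2.inRange(cv2.cvtColor(t,cv2.COLOR_RGB2HSV),(105,120,40),(125,255,255));m[:105]=0;m[240:]=0;m[:,:320]=0;m[:,460:]=0
r=cv2.minAreaRect(cv2.findNonZero(m));print(r, cv2.boxPoints(r).round(1).tolist())
for a in(0,5):
    b=np.radians(a);print(a,[proj("top",C+Rc@np.array([x,y,z])).round(1).tolist() for x,z in((.08-.168*np.cos(b),.086+.168*np.sin(b)),(.08,.086)) for y in(.104,-.104)])
print("jar/blk now vs start px diff:",[np.abs(t[y0:y1,x0:x1].astype(int)-cv2.imread("pics/top0.png")[y0:y1,x0:x1,::-1]).mean().round(1) for y0,y1,x0,x1 in((150,182,302,328),(190,218,434,460))])
env.sign_off()
E
```

```text
((381.3361511230469, 186.89248657226562), (91.89563751220703, 73.78524780273438), 6.709836959838867) [[331.3999938964844, 218.1999969482422], [340.0, 144.89999389648438], [431.29998779296875, 155.60000610351562], [422.70001220703125, 228.89999389648438]]
0 [[331.4, 219.1], [423.8, 229.1], [339.4, 145.0], [431.3, 154.7]]
5 [[331.5, 219.0], [425.4, 229.2], [339.4, 145.0], [431.3, 154.7]]
jar/blk now vs start px diff: [np.float64(1.7), np.float64(1.7)]
the job is handed in; nothing more can be done
```

The punch case is closed and handed in: I pushed the flap down to its stop first, then pushed the lid slowly shut over it. The last robot time I read was 23 s, against the 54 s limit.

**What the checks showed**
- **Flap:** it met its stop with the push building to about 27 N, and it lay flat in the picture taken before I closed the lid.
- **Lid:** it met its stop at about 86 mm, which is the shut height, with about 25 N at the end. In the top view its corners match the shut prediction within about 1 px.
- **Case:** that same match means the case stayed in place. The wrist force sideways reached about 11 N at both final presses.
- **Jar and block:** their picture patches in the top view are essentially unchanged.
- **Punches:** I never touched them. They are now under the lid, so I could not check them at the end.

**What disagreed**
- **First flap pass:** it went over the flap without touching it, because the real fingertips end about 34 mm short of the reported TCP. I worked this out from pictures and contact, then repeated the push lower. The 86 mm lid height relies on that 34 mm figure, which I got from the flap's stop.
- **Scene view:** the left and top edges of the blue outline are 2–3 px from the shut prediction. I put this down to the colour mask and calibration.

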